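# Fill and close a germinating pan, then lift its outer cover for a check

## Robot

A 6-joint arm with a two-finger parallel gripper is mounted at the origin on the work surface. World frame = base frame: x ahead of the robot, y to its left, z up, the work surface at z = 0. Lengths are in m, angles in degrees, forces in N, time in s.
With the tool pointing down it reaches from about 0.375 to 0.9 m from the base axis. Payload 3.1 kg.
Tool frame: the origin (TCP) lies between the finger pads; the fingertips stand 22 mm ahead of it and the grasp point (between the pads) lies 3 mm ahead of it; y points along the fingers, x is the direction in which the jaws open and shut, and the axes are right-handed (so a half turn about y gives the same grasp; the last joint's range is limited). The gripper opens to 87 mm and grips with 3 to 60 N. Pads are 19 mm wide; open, the fingers measure 117 mm over their backs; the gripper's body (75 mm by 190 mm) begins 51 mm behind the grasp point.
Start: joints at [-76.633, 30.224, 82.088, -0, 67.689, -10.227], TCP at [0.25, -0.573, 0.245] pointing down, gripper open.
Joint ranges: [-176.69, 176.69], [-43.24, 126.21], [12.49, 139.97], [-82, 262], [0, 151.66], [-163.58, 163.58]. Speed limits (degrees/s): [159.86, 159.86, 180, 180, 180, 180].

## Interface

Orientations are given as a 3x3 rotation matrix whose columns are the frame's x, y, z axes.
In Python, from rig import bot, imaging, workorder gives the robot as it stands. The module is installed in compiled form; this text tells all that it offers.
- The arm moves only by the tool drive_tool, never from a script. Its argument "commands" is a list of rows, each an object of numbers: "dx", "dy", "dz": the shift along the tool's x, y, z normalised to -1 to 1, where 1 is 4 cm; "wx", "wy", "wz": the turn, a rotation vector about the tool's x, y, z normalised to -1 to 1, where 1 is pi/2 rad; "grip": the finger opening in mm, from 0 to 87. In form: [{"dx": .., "dy": .., "dz": .., "wx": .., "wy": .., "wz": .., "grip": ..}, ...]. A call has 1 to 8 rows; each row shifts and turns the commanded pose from where the row before left it, along the tool's axes as they then stand; what a row does not reach is not made up. A row lasts 1/8 s, in which the tool goes at most 62.5 mm and 10.7 degrees, less where a joint would pass 70% of its speed; a pose out of reach is approached as far as the arm can. A call with a number of a shift or a turn outside -1 to 1 is refused whole. A call with a gripper value outside its range is refused whole. The fingers move at their own pace and stop on an object; the grip force is fixed at half the most. Time passes only in rows, so rows that do not move let the fingers close. It gives the time, the measured TCP pose, the force and the opening at its end, in the units of the state.
- bot.read_state(): the state, without advancing time (a new reading comes with each control period).
- imaging.capture(name): name is "side" or "top"; returns (picture, depth): 420x560x3 uint8, red, green, blue; 420x560 float32, m along the optical axis (not along the pixel's ray), 0 where there is no reading.
- imaging.get_calibration(name): a dict with "mtx" (3x3 intrinsics, pixels), "dist" ([k1, k2, p1, p2, k3] as OpenCV has them; the pictures are not rectified), "world_to_cam" (4x4, takes a point from world to camera coordinates). Camera axes: x right, y down, z forward; pixel columns grow to the right and rows downward; lengths in m; the calibration is good to about 2 mm. A picture is of the moment at which its call begins. get_calibration takes no time and is no camera call.
- workorder.hand_in(): hands the job in, once; it reports no verdict.
The state is a dict: "time_s": time; "joint_positions": joint angles; "qvel": joint speeds; "tau": joint torques, N m; "position": TCP position; "tcp_rot": TCP orientation; "force": force on the tool from outside, world axes, zero at the start; "moment": the same for the moment, N m; "opening": opening from 0.0 (shut) to 1.0 (fully open).
Only numpy, scipy, OpenCV 4.12 (cv2) and the standard library are available. Lean on these libraries where they do the work, as an engineer would, in place of code of your own. Each camera call takes 0.05 s, during which the arm holds its last target. There are 200 camera calls.

## Task

The terracotta germinating pan must hold exactly three coir discs and has one so far: make it up to three from the loose discs on the bench. Then pick up its two lids together, still nested (the inner lid's knob, standing up through the cover's collar, carries both), lower the pair gently onto the pan until the inner lid sits home, and lift the outer cover off alone by its collar, leaving the inner lid sitting home so that it can be checked. Finish while still holding the cover up, level and motionless, wholly clear above the inner lid's knob, and leave the seedling pot, the mister and the brush where they are.

Things in the scene. Friction and masses are not known exactly. Their poses are not given: they have to be found in the camera images.
- pan: loose terracotta pan upright on the bench, 0.9 kg, 85 mm high, 154 mm across at the rim (120 mm at the foot); mouth 140 mm across inside, narrowing to about 108 mm at the flat inner floor, 8 mm above the bench. Origin at the centre of its underside, z up
- inner_lid: loose opal white inner lid, 0.2 kg: tapered plug 16 mm deep (126 mm across below, 134 mm above; 3 mm play all round in the pan's mouth), flange 166 mm across and 4 mm thick over it, which rests on the pan's rim, stem, knob. Origin at the centre of the plug's underside, z up; seated, it is 69 mm above the pan's origin. At the start it stands on the bench under the cover
- cover: loose grey plastic outer cover, 0.16 kg: cap 178 mm across with a skirt 18 mm deep (171 mm across inside) and a flat top with an open collar in the middle. Origin at the centre of the skirt's lower edge, z up. Nested, it rests loose by its weight on the inner lid's flange, its origin 6 mm above that lid's: lifting the inner lid's knob carries both, lifting the collar brings the cover alone
- knob_top (a point): centre of the top of the inner lid's knob, 70 mm above that lid's origin: a plain upright cylinder 28 mm across and 22 mm high, on a stem 18 mm across. With the cover nested it stands up through the collar and its gripping part reaches from 2 to 24 mm above the collar's top
- collar_top (a point): centre of the upper edge of the cover's collar, 40 mm above the cover's origin: an open upright ring 52 mm across outside, 44 mm inside, 22 mm high above the cover's flat top
- disc0: compressed coir disc, brown, flat round puck 42 mm across and 14 mm thick, 30 g, origin at the centre of its underside, z up; it lies flat on the pan's floor at the start
- disc1: compressed coir disc, brown, flat round puck 42 mm across and 14 mm thick, 30 g, origin at the centre of its underside, z up; one of three loose on the bench
- disc2: compressed coir disc, brown, flat round puck 42 mm across and 14 mm thick, 30 g, origin at the centre of its underside, z up; one of three loose on the bench
- disc3: compressed coir disc, brown, flat round puck 42 mm across and 14 mm thick, 30 g, origin at the centre of its underside, z up; one of three loose on the bench
- seedling: bystander: small dark green plant pot with a young orchid, 66 mm across, pot 60 mm high, origin at the centre of its underside
- mister: bystander: grey hand mister bottle, 68 mm across, 177 mm high, origin at the centre of its underside
- brush: bystander: bench brush lying flat, about 200 mm long along its own x axis, origin at its underside
Mind the look-alikes: they are no part of the job. What is shaped like the disc2 but grey or purple is not meant.

How it is judged (in metres and radians):
On the way, in this order (a step that is already met when the one before it is completed fails the run):
1. exactly three discs lie in the pan, at rest, the fourth is out of it, and the lids are still off (horizontal distance between disc0 and pan below 0.06 m and z of disc0 in the frame of pan between 0 and 0.066 m and ((horizontal distance between disc1 and pan above 0.085 m and (horizontal distance between disc2 and pan below 0.06 m and z of disc2 in the frame of pan between 0 and 0.066 m) and (horizontal distance between disc3 and pan below 0.06 m and z of disc3 in the frame of pan between 0 and 0.066 m)) or (horizontal distance between disc2 and pan above 0.085 m and (horizontal distance between disc1 and pan below 0.06 m and z of disc1 in the frame of pan between 0 and 0.066 m) and (horizontal distance between disc3 and pan below 0.06 m and z of disc3 in the frame of pan between 0 and 0.066 m)) or (horizontal distance between disc3 and pan above 0.085 m and (horizontal distance between disc1 and pan below 0.06 m and z of disc1 in the frame of pan between 0 and 0.066 m) and (horizontal distance between disc2 and pan below 0.06 m and z of disc2 in the frame of pan between 0 and 0.066 m))) and linear speed of each of disc0, disc1, disc2, disc3 below 0.03 m/s and horizontal distance between inner_lid and pan above 0.12 m), for 0.2 s.
2. the inner lid is seated on the pan with the cover still nested on it (horizontal distance between disc0 and pan below 0.06 m and z of disc0 in the frame of pan between 0 and 0.066 m and ((horizontal distance between disc1 and pan above 0.085 m and (horizontal distance between disc2 and pan below 0.06 m and z of disc2 in the frame of pan between 0 and 0.066 m) and (horizontal distance between disc3 and pan below 0.06 m and z of disc3 in the frame of pan between 0 and 0.066 m)) or (horizontal distance between disc2 and pan above 0.085 m and (horizontal distance between disc1 and pan below 0.06 m and z of disc1 in the frame of pan between 0 and 0.066 m) and (horizontal distance between disc3 and pan below 0.06 m and z of disc3 in the frame of pan between 0 and 0.066 m)) or (horizontal distance between disc3 and pan above 0.085 m and (horizontal distance between disc1 and pan below 0.06 m and z of disc1 in the frame of pan between 0 and 0.066 m) and (horizontal distance between disc2 and pan below 0.06 m and z of disc2 in the frame of pan between 0 and 0.066 m))) and horizontal distance between inner_lid and pan below 0.006 m and z of inner_lid in the frame of pan between 0.065 and 0.0715 m and angle between the z axis of inner_lid and the z axis of pan, either way round below 0.04 rad and z of cover in the frame of inner_lid between 0.003 and 0.01 m and horizontal distance between cover and inner_lid below 0.008 m and linear speed of inner_lid below 0.02 m/s), for 0.2 s.
At the end, for the whole second after the job is handed in: Three of the four discs in the pan, one outside; pan upright; inner lid seated on it (6 mm of centre, 2.5 mm of height, 0.04 rad) and at rest; cover held still by the fingers alone, within 0.25 rad of level, its lower edge 68 mm or more above the inner lid's underside (knob top: 70 mm) (horizontal distance between disc0 and pan below 0.06 m and z of disc0 in the frame of pan between 0 and 0.066 m and ((horizontal distance between disc1 and pan above 0.085 m and (horizontal distance between disc2 and pan below 0.06 m and z of disc2 in the frame of pan between 0 and 0.066 m) and (horizontal distance between disc3 and pan below 0.06 m and z of disc3 in the frame of pan between 0 and 0.066 m)) or (horizontal distance between disc2 and pan above 0.085 m and (horizontal distance between disc1 and pan below 0.06 m and z of disc1 in the frame of pan between 0 and 0.066 m) and (horizontal distance between disc3 and pan below 0.06 m and z of disc3 in the frame of pan between 0 and 0.066 m)) or (horizontal distance between disc3 and pan above 0.085 m and (horizontal distance between disc1 and pan below 0.06 m and z of disc1 in the frame of pan between 0 and 0.066 m) and (horizontal distance between disc2 and pan below 0.06 m and z of disc2 in the frame of pan between 0 and 0.066 m))) and angle between pan's own z axis and vertical below 0.05 rad and height (world z) of pan below 0.006 m and horizontal distance between inner_lid and pan below 0.006 m and z of inner_lid in the frame of pan between 0.065 and 0.0715 m and angle between the z axis of inner_lid and the z axis of pan, either way round below 0.04 rad and linear speed of inner_lid below 0.02 m/s and z of cover in the frame of inner_lid above 0.068 m and angle between cover's own z axis and vertical below 0.25 rad and contact force between cover and the fingers above 0.5 N and contact force between cover and inner_lid below 0.05 N and contact force between cover and pan below 0.05 N and linear speed of cover below 0.03 m/s); the arm keeps its last pose, push and grip.
It fails at once if the cover is parted from the inner lid (its origin raised 20 mm over the lid's, or moved 30 mm sideways from it) while the inner lid is not seated on the pan ((z of cover in the frame of inner_lid above 0.02 m or horizontal distance between cover and inner_lid above 0.03 m) and not (horizontal distance between inner_lid and pan below 0.006 m and z of inner_lid in the frame of pan between 0.065 and 0.0715 m and angle between the z axis of inner_lid and the z axis of pan, either way round below 0.04 rad)).
It fails at once if the lids are dropped: the inner lid goes faster than 0.45 m/s (a fall of 10 mm) within the last 20 mm above its seat on the pan (horizontal distance between inner_lid and pan below 0.05 m and z of inner_lid in the frame of pan below 0.089 m and linear speed of inner_lid above 0.45 m/s).
It fails at once if a bystander (seedling pot, mister or brush) is moved more than 30 mm or a standing one is tipped over (distance of any of seedling, mister, brush from where it was at the start of the episode above 0.03 m or angle between any of seedling, mister's own z axis and vertical above 0.5 rad).
It also fails if it takes over 72 s, if anything falls off the work surface, if the arm or the gripper's body presses on something with over 40 N, if the wrist force passes 120 N, or if a joint passes its speed limit or range.

## Working session

There is one attempt and no reset: what is moved stays moved. The work goes in short steps, Python scripts to look and compute and a tool call to move; the robot and the scene stay as the last step left them, time stands still between calls to the robot, and variables do not carry over. Pictures are saved under pics/ and viewed, on a budget of 10 in all, crops included, one or two more only if the job needs it, and the job is handed in when it is done.

Besides the shell and the picture viewer there is one more tool, called after ">>>" as a command line: name --argument value ..., lists and objects as JSON in quotes. drive_tool: Moves the arm, as the interface text tells. Its arguments: {"type":"object","properties":{"commands":{"type":"array"}},"required":["commands"]}

```bash
mkdir -p pics
cat > h.py <<'E'
import numpy as np, cv2
from rig import bot, imaging, workorder
def cap(n): 
    p,d=imaging.capture(n); return p,d,imaging.get_calibration(n)
def pts(d,c):
    h,w=d.shape; u,v=np.meshgrid(np.arange(w),np.arange(h))
    n=cv2.undistortPoints(np.stack([u,v],-1).reshape(-1,1,2).astype(float),c["mtx"],np.array(c["dist"])).reshape(h,w,2)
    P=np.dstack([n*d[...,None],d]); T=np.linalg.inv(c["world_to_cam"])
    W=P@T[:3,:3].T+T[:3,3]; W[d==0]=np.nan; return W
def ray(uv,c,z):
    n=cv2.undistortPoints(np.array(uv,float).reshape(-1,1,2),c["mtx"],np.array(c["dist"])).reshape(-1,2)
    T=np.linalg.inv(c["world_to_cam"]); D=np.c_[n,np.ones(len(n))]@T[:3,:3].T; o=T[:3,3]
    return o+D*((z-o[2])/D[:,2])[:,None]
E
python3 - <<'E'
from h import *
for n in("top","side"):
    p,d,c=cap(n); np.savez(n+"0.npz",p=p,d=d); cv2.imwrite(f"pics/{n}0.png",p[...,::-1])
    T=np.linalg.inv(c["world_to_cam"]); print(n,T.round(3).tolist(),c["mtx"][0][0],(d==0).mean())
s=bot.read_state();print(s["time_s"],s["position"],s["tcp_rot"],s["opening"])
E
```

```text
top [[-0.019, -0.976, 0.215, 0.369], [-1.0, 0.018, -0.006, 0.091], [0.002, -0.215, -0.977, 1.3], [0.0, 0.0, 0.0, 1.0]] 483.4897004070988 0.003907312925170068
side [[0.97, -0.152, 0.189, 0.444], [-0.242, -0.569, 0.786, -0.717], [-0.012, -0.808, -0.589, 0.67], [0.0, 0.0, 0.0, 1.0]] 451.1383797389788 0.00405187074829932
0.1 [ 0.25002942 -0.57214473  0.24366278] [[ 4.00242504e-01 -4.79765749e-04  9.16409138e-01]
 [-9.16407268e-01  1.87702923e-03  4.00242670e-01]
 [-1.91214946e-03 -9.99998123e-01  3.11606059e-04]] 0.9998824673450826
```

View pics/top0.png

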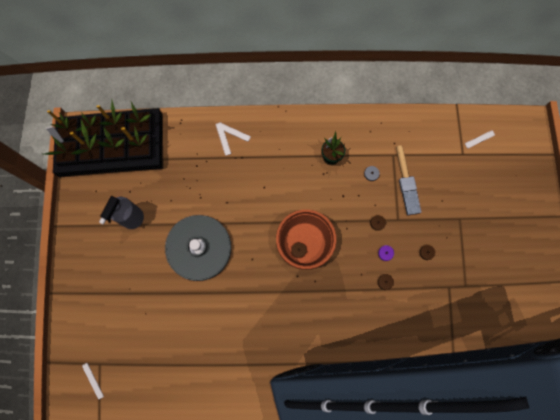

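View pics/side0.png

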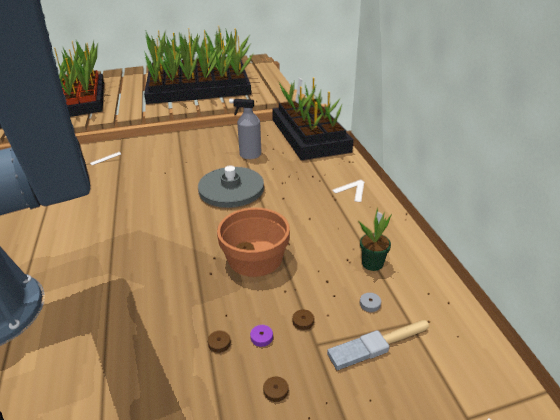

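The pictures show three brown discs, in the top view at (377,223), (427,252) and (386,282). Those are the coir discs. The look-alikes are the purple one at (386,253) and the grey one at (372,173). The pan is at (306,240) with disc0 inside at (298,250). The nested lids are at (198,247), the mister at (128,212), the seedling at (334,152) and the brush at (410,185).

Run:
```python
from h import *
f=np.load("top0.npz");p,d=f["p"],f["d"];c=imaging.get_calibration("top");W=pts(d,c)
cv2.imwrite("pics/crop.png",cv2.resize(p[150:310,150:450,::-1],None,fx=2.6,fy=2.6,interpolation=cv2.INTER_CUBIC))
def rep(n,u,v,r,lo,hi):
    S=W[v-r:v+r,u-r:u+r].reshape(-1,3); m=(S[:,2]>lo)&(S[:,2]<hi);S=S[m]
    if len(S)<5: print(n,"few");return
    (x,y),R=cv2.minEnclosingCircle(S[:,:2].astype(np.float32))
    print(n,len(S),"mean",S.mean(0).round(4),"circ",np.round([x,y,R],4),"zmed",np.median(S[:,2]).round(4))
for n,u,v in [("A",377,223),("B",427,252),("C",386,282),("purple",386,253),("grey",372,173)]: rep(n,u,v,14,.008,.03)
rep("disc0",298,250,12,.016,.03)
rep("panrim",306,240,40,.078,.1)
rep("panfloor",306,245,18,-.01,.014)
rep("cover",198,247,45,.015,.035)
rep("collar",198,247,25,.038,.055);rep("knob",198,247,25,.062,.09)
rep("mister",128,212,30,.03,.25);rep("seed",334,152,25,.04,.3);rep("brush",408,185,45,.008,.1)
print("bench",np.nanmedian(W[290:320,200:260,2]))
# colour-based disc centres in both views on z=0.014
for n in("top","side"):
    f=np.load(n+"0.npz");p=f["p"];c=imaging.get_calibration(n)
    hsv=cv2.cvtColor(p,cv2.COLOR_RGB2HSV); W=pts(f["d"],c)
    m=((W[...,2]>.0075)&(W[...,2]<.022)).astype(np.uint8)
    k,l,st,ce=cv2.connectedComponentsWithStats(m)
    for i in range(1,k):
        if 60<st[i,4]<900: print(n,ce[i].round(1),st[i,4],ray([ce[i]],c,.013)[0].round(4),np.median(hsv[l==i],axis=0))
```

```text
A 188 mean [ 0.6131 -0.1778  0.0147] circ [ 0.6131 -0.1787  0.0219] zmed 0.0147
B 195 mean [ 0.5292 -0.309   0.0148] circ [ 0.535  -0.31    0.0266] zmed 0.0148
C 203 mean [ 0.4524 -0.1886  0.0143] circ [ 0.4609 -0.192   0.0299] zmed 0.0144
purple 181 mean [ 0.5312 -0.1946  0.0151] circ [ 0.5325 -0.2041  0.0287] zmed 0.0151
grey 177 mean [ 0.7548 -0.1696  0.0146] circ [ 0.7628 -0.1684  0.0285] zmed 0.0148
disc0 195 mean [0.5408 0.0434 0.0223] circ [0.538  0.0481 0.0277] zmed 0.0224
panrim 538 mean [0.5618 0.0258 0.0847] circ [0.5615 0.025  0.0773] zmed 0.0849
panfloor 969 mean [0.5625 0.019  0.0085] circ [0.5618 0.0249 0.0564] zmed 0.0085
cover 3150 mean [0.5522 0.3108 0.0242] circ [0.5527 0.3128 0.0906] zmed 0.0241
collar 102 mean [0.5544 0.311  0.0452] circ [0.5525 0.3108 0.0264] zmed 0.0451
knob 93 mean [0.5533 0.311  0.0696] circ [0.5531 0.3113 0.0147] zmed 0.0699
mister 906 mean [0.6309 0.491  0.1255] circ [0.6318 0.5016 0.0431] zmed 0.1237
seed 502 mean [ 0.8027 -0.0556  0.0767] circ [ 0.8031 -0.0612  0.0384] zmed 0.0637
brush 1190 mean [ 0.7061 -0.2401  0.0171] circ [ 0.7119 -0
[... 1019 characters left out ...]
.3] 648 [0.3657 0.7389 0.013 ] [ 14.  143.5 133. ]
side [249.6 153.5] 87 [0.6388 0.4814 0.013 ] [120.  21. 105.]
side [230.9 200. ] 344 [0.545  0.2485 0.013 ] [75. 16. 70.]
side [252.3 241.5] 388 [0.5662 0.0696 0.013 ] [ 11. 154. 147.]
side [254.9 269.3] 194 [ 0.5536 -0.0225  0.013 ] [ 10. 155. 117.]
side [371.9 264.1] 106 [ 0.7996 -0.0713  0.013 ] [ 68.  117.5  42. ]
side [370.2 300.9] 295 [ 0.7541 -0.1696  0.013 ] [108.  15. 172.]
side [303.1 318.2] 330 [ 0.6147 -0.1774  0.013 ] [ 15. 160. 108.]
side [261.2 334.2] 351 [ 0.5302 -0.1946  0.013 ] [140. 150. 201.]
side [218.5 340.2] 370 [ 0.4527 -0.1891  0.013 ] [ 15. 154. 111.]
side [275.5 387.8] 476 [ 0.5294 -0.3091  0.013 ] [ 15. 150. 112.]
```

View pics/crop.png

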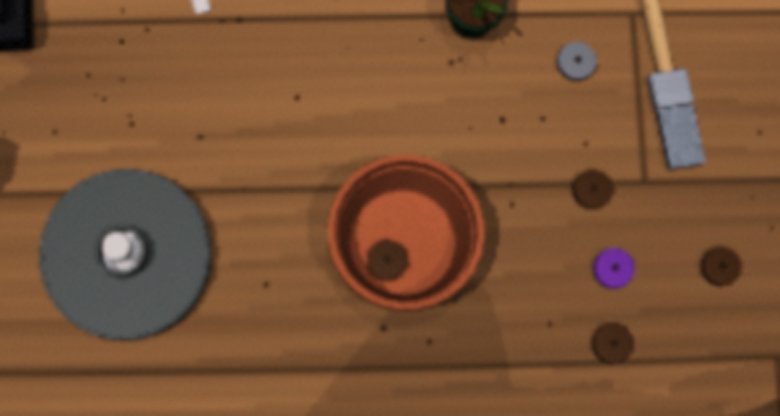

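The crop confirms it: three plain brown discs sit around the purple one, and a grey one lies near the seedling. I'll use the discs at C (0.4525,-0.189) and A (0.6137,-0.178). The measured heights (14, 24, 45, 70 and 85 mm) fit the sizes given. In the tool frame y points down, so I turn about y until the jaws lie along world y, then move towards C.

>>> drive_tool --commands '[{"dy":1,"wy":0.087,"grip":60},{"dy":1,"wy":0.087,"grip":60},{"dy":0.7,"wy":0.088,"grip":60},{"dx":-1,"dz":0.6,"grip":60},{"dx":-1,"dz":0.6,"grip":60},{"dx":-1,"dz":0.6,"grip":60},{"dx":-1,"dz":0.6,"grip":60},{"dx":-1,"dz":0.6,"grip":60}]'

```text
schema error: expected keys dx, dy, dz, wx, wy, wz, grip
```

All the keys are required.

>>> drive_tool --commands '[{"dx":0,"dy":1,"dz":0,"wx":0,"wy":0.087,"wz":0,"grip":60},{"dx":0,"dy":1,"dz":0,"wx":0,"wy":0.087,"wz":0,"grip":60},{"dx":0,"dy":0.7,"dz":0,"wx":0,"wy":0.088,"wz":0,"grip":60},{"dx":-1,"dy":0,"dz":0.6,"wx":0,"wy":0,"wz":0,"grip":60},{"dx":-1,"dy":0,"dz":0.6,"wx":0,"wy":0,"wz":0,"grip":60},{"dx":-1,"dy":0,"dz":0.6,"wx":0,"wy":0,"wz":0,"grip":60},{"dx":-1,"dy":0,"dz":0.6,"wx":0,"wy":0,"wz":0,"grip":60},{"dx":-1,"dy":0,"dz":0.6,"wx":0,"wy":0,"wz":0,"grip":60}]'

```text
time_s: 1.1
position: [0.3707, -0.3713, 0.1363]
tcp_rot: [[-0.0, -0.0, 1.0], [-1.0, 0.0, -0.0], [-0.0, -1.0, -0.0]]
force: [0.3, -0.4, 0.3]
opening: 0.69
```

>>> drive_tool --commands '[{"dx":-0.91,"dy":0,"dz":0.41,"wx":0,"wy":0,"wz":0,"grip":60},{"dx":-0.91,"dy":0,"dz":0.41,"wx":0,"wy":0,"wz":0,"grip":60},{"dx":-0.91,"dy":0.2,"dz":0.41,"wx":0,"wy":0,"wz":0,"grip":60},{"dx":-0.91,"dy":0.3,"dz":0.41,"wx":0,"wy":0,"wz":0,"grip":60},{"dx":-0.91,"dy":0.5,"dz":0.41,"wx":0,"wy":0,"wz":0,"grip":60},{"dx":0,"dy":0.9,"dz":0,"wx":0,"wy":0,"wz":0,"grip":60},{"dx":0,"dy":0.7,"dz":0,"wx":0,"wy":0,"wz":0,"grip":60},{"dx":0,"dy":0,"dz":0,"wx":0,"wy":0,"wz":0,"grip":60}]'

```text
time_s: 2.1
position: [0.4509, -0.1896, 0.0308]
tcp_rot: [[0.001, -0.004, 1.0], [-1.0, 0.003, 0.001], [-0.003, -1.0, -0.004]]
force: [-0.3, -1.0, -0.2]
opening: 0.694
```

>>> drive_tool --commands '[{"dx":0,"dy":0.14,"dz":0.04,"wx":0,"wy":0,"wz":0,"grip":60},{"dx":0,"dy":0,"dz":0,"wx":0,"wy":0,"wz":0,"grip":35},{"dx":0,"dy":0,"dz":0,"wx":0,"wy":0,"wz":0,"grip":35},{"dx":0,"dy":0,"dz":0,"wx":0,"wy":0,"wz":0,"grip":35},{"dx":0,"dy":0,"dz":0,"wx":0,"wy":0,"wz":0,"grip":35},{"dx":0,"dy":-0.5,"dz":0,"wx":0,"wy":0,"wz":0,"grip":35},{"dx":0,"dy":-1,"dz":0,"wx":0,"wy":0,"wz":0,"grip":35},{"dx":0,"dy":-1,"dz":0,"wx":0,"wy":0,"wz":0,"grip":35}]'

```text
time_s: 3.1
position: [0.4533, -0.1904, 0.1277]
tcp_rot: [[0.0, -0.001, 1.0], [-1.0, 0.001, 0.0], [-0.001, -1.0, -0.001]]
force: [-0.6, -0.6, -1.0]
opening: 0.469
```

>>> drive_tool --commands '[{"dx":-0.87,"dy":-0.3,"dz":0.54,"wx":0,"wy":0,"wz":0,"grip":35},{"dx":-0.88,"dy":0,"dz":0.54,"wx":0,"wy":0,"wz":0,"grip":35},{"dx":-0.88,"dy":0,"dz":0.54,"wx":0,"wy":0,"wz":0,"grip":35},{"dx":-0.88,"dy":0,"dz":0.54,"wx":0,"wy":0,"wz":0,"grip":35},{"dx":-0.88,"dy":0,"dz":0.54,"wx":0,"wy":0,"wz":0,"grip":35},{"dx":-0.87,"dy":0,"dz":0.54,"wx":0,"wy":0,"wz":0,"grip":35},{"dx":0,"dy":0.7,"dz":0,"wx":0,"wy":0,"wz":0,"grip":35},{"dx":0,"dy":0,"dz":0,"wx":0,"wy":0,"wz":0,"grip":35}]'

```text
time_s: 4.1
position: [0.5812, 0.0206, 0.109]
tcp_rot: [[0.001, -0.006, 1.0], [-1.0, 0.001, 0.001], [-0.001, -1.0, -0.006]]
force: [0.2, -1.1, -0.1]
opening: 0.47
```

>>> drive_tool --commands '[{"dx":0,"dy":0.8,"dz":0.04,"wx":0,"wy":0,"wz":0,"grip":35},{"dx":0,"dy":0.65,"dz":0,"wx":0,"wy":0,"wz":0,"grip":35},{"dx":0,"dy":0,"dz":0,"wx":0,"wy":0,"wz":0,"grip":35},{"dx":0,"dy":0,"dz":0,"wx":0,"wy":0,"wz":0,"grip":52},{"dx":0,"dy":0,"dz":0,"wx":0,"wy":0,"wz":0,"grip":52},{"dx":0,"dy":-0.8,"dz":0,"wx":0,"wy":0,"wz":0,"grip":52},{"dx":0,"dy":-1,"dz":0,"wx":0,"wy":0,"wz":0,"grip":52},{"dx":0,"dy":-0.4,"dz":0,"wx":0,"wy":0,"wz":0,"grip":60}]'

```text
time_s: 5.1
position: [0.5865, 0.0196, 0.1442]
tcp_rot: [[0.0, 0.006, 1.0], [-1.0, -0.001, 0.0], [0.001, -1.0, 0.006]]
force: [-0.2, -0.1, 0.2]
opening: 0.644
```

>>> drive_tool --commands '[{"dx":0.99,"dy":0,"dz":0.15,"wx":0,"wy":0,"wz":0,"grip":60},{"dx":0.99,"dy":0,"dz":0.15,"wx":0,"wy":0,"wz":0,"grip":60},{"dx":0.99,"dy":0,"dz":0.15,"wx":0,"wy":0,"wz":0,"grip":60},{"dx":0.99,"dy":0,"dz":0.15,"wx":0,"wy":0,"wz":0,"grip":60},{"dx":0.99,"dy":0.5,"dz":0.15,"wx":0,"wy":0,"wz":0,"grip":60},{"dx":0,"dy":1,"dz":0,"wx":0,"wy":0,"wz":0,"grip":60},{"dx":0,"dy":1,"dz":0,"wx":0,"wy":0,"wz":0,"grip":60},{"dx":0,"dy":0,"dz":0,"wx":0,"wy":0,"wz":0,"grip":60}]'

```text
time_s: 6.1
position: [0.6119, -0.1771, 0.0376]
tcp_rot: [[-0.0, -0.008, 1.0], [-1.0, 0.004, -0.0], [-0.004, -1.0, -0.008]]
force: [0.5, 0.3, 0.3]
opening: 0.69
```

>>> drive_tool --commands '[{"dx":0,"dy":0.28,"dz":0.02,"wx":0,"wy":0,"wz":0,"grip":60},{"dx":0,"dy":0,"dz":0,"wx":0,"wy":0,"wz":0,"grip":35},{"dx":0,"dy":0,"dz":0,"wx":0,"wy":0,"wz":0,"grip":35},{"dx":0,"dy":0,"dz":0,"wx":0,"wy":0,"wz":0,"grip":35},{"dx":0,"dy":0,"dz":0,"wx":0,"wy":0,"wz":0,"grip":35}]'

```text
time_s: 6.72
position: [0.6164, -0.1784, 0.0309]
tcp_rot: [[0.0, 0.002, 1.0], [-1.0, -0.001, 0.0], [0.001, -1.0, 0.002]]
force: [0.5, 1.5, 3.4]
opening: 0.469
```

>>> drive_tool --commands '[{"dx":0,"dy":-0.5,"dz":0,"wx":0,"wy":0,"wz":0,"grip":35},{"dx":0,"dy":-1,"dz":0,"wx":0,"wy":0,"wz":0,"grip":35},{"dx":0,"dy":-1,"dz":0,"wx":0,"wy":0,"wz":0,"grip":35},{"dx":0,"dy":-0.3,"dz":0,"wx":0,"wy":0,"wz":0,"grip":35},{"dx":0,"dy":0,"dz":0,"wx":0,"wy":0,"wz":0,"grip":35}]'

```text
time_s: 7.35
position: [0.6159, -0.1784, 0.1429]
tcp_rot: [[0.0, 0.002, 1.0], [-1.0, -0.001, 0.0], [0.001, -1.0, 0.002]]
force: [0.1, -0.2, -0.6]
opening: 0.467
```

Run:
```python
from h import *
p,d,c=cap("top");W=pts(d,c);cv2.imwrite("pics/t1.png",cv2.resize(p[150:310,200:450,::-1],None,fx=3,fy=3))
q,_,_=cap("side");cv2.imwrite("pics/s1.png",q[...,::-1])
S=W[205:275,270:345].reshape(-1,3);S=S[(S[:,2]>.016)&(S[:,2]<.06)&(np.hypot(S[:,0]-.5615,S[:,1]-.025)<.05)]
print(len(S),np.histogram(S[:,2],8))
```

```text
0 (array([0, 0, 0, 0, 0, 0, 0, 0]), array([0.   , 0.125, 0.25 , 0.375, 0.5  , 0.625, 0.75 , 0.875, 1.   ]))
```

View pics/t1.png

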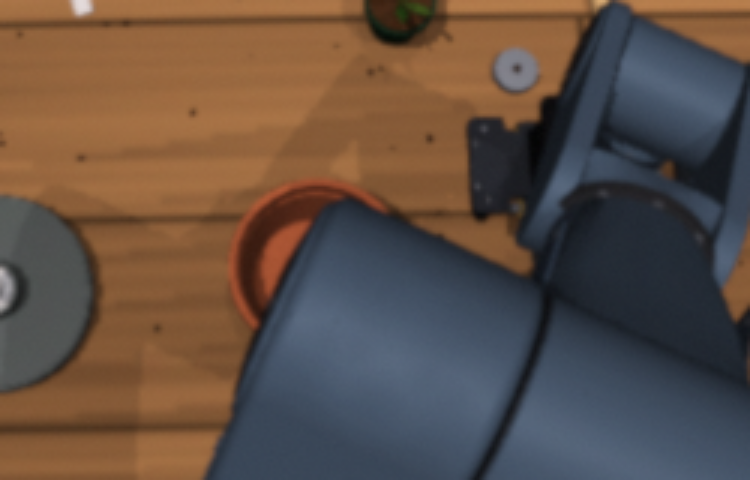

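The top view shows the arm hiding the pan, with the disc held (opening 0.467). I carry on to the pan.

>>> drive_tool --commands '[{"dx":-0.99,"dy":0,"dz":-0.16,"wx":0,"wy":0,"wz":0,"grip":35},{"dx":-0.99,"dy":0,"dz":-0.16,"wx":0,"wy":0,"wz":0,"grip":35},{"dx":-0.99,"dy":0,"dz":-0.16,"wx":0,"wy":0,"wz":0,"grip":35},{"dx":-0.99,"dy":0,"dz":-0.16,"wx":0,"wy":0,"wz":0,"grip":35},{"dx":-0.99,"dy":0,"dz":-0.16,"wx":0,"wy":0,"wz":0,"grip":35},{"dx":0,"dy":0.8,"dz":0,"wx":0,"wy":0,"wz":0,"grip":35},{"dx":0,"dy":0,"dz":0,"wx":0,"wy":0,"wz":0,"grip":35},{"dx":0,"dy":0,"dz":0,"wx":0,"wy":0,"wz":0,"grip":35}]'

```text
time_s: 8.45
position: [0.5835, 0.0194, 0.1092]
tcp_rot: [[-0.0, -0.001, 1.0], [-1.0, 0.0, -0.0], [-0.0, -1.0, -0.001]]
force: [-0.7, 0.3, 0.4]
opening: 0.464
```

Run:
```python
from h import *
print(bot.read_state()["position"])
q,d,c=cap("side");cv2.imwrite("pics/s2.png",cv2.resize(q[130:420,120:440,::-1],None,fx=2,fy=2))
```

```text
[0.58352022 0.01937962 0.10922983]
```

View pics/s2.png

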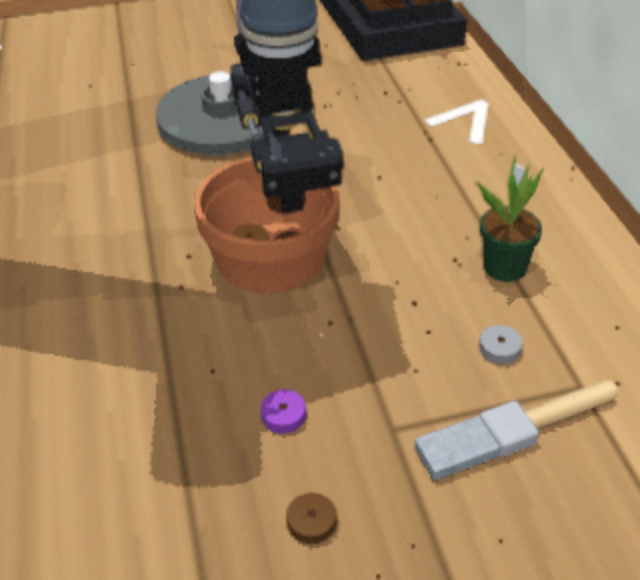

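In the enlarged side view the pan holds disc0 at about (250,232), with the added disc behind it at about (288,235). The other disc is between the fingers, and one brown disc stays on the bench at (312,517). Now I lower and release.

>>> drive_tool --commands '[{"dx":0,"dy":0.8,"dz":0,"wx":0,"wy":0,"wz":0,"grip":35},{"dx":0,"dy":0.5,"dz":0,"wx":0,"wy":0,"wz":0,"grip":35},{"dx":0,"dy":0,"dz":0,"wx":0,"wy":0,"wz":0,"grip":35},{"dx":0,"dy":0,"dz":0,"wx":0,"wy":0,"wz":0,"grip":52},{"dx":0,"dy":0,"dz":0,"wx":0,"wy":0,"wz":0,"grip":52},{"dx":0,"dy":-0.8,"dz":0,"wx":0,"wy":0,"wz":0,"grip":52},{"dx":0,"dy":-1,"dz":0,"wx":0,"wy":0,"wz":0,"grip":52},{"dx":0,"dy":-1,"dz":0,"wx":0,"wy":0,"wz":0,"grip":60}]'

```text
time_s: 9.5
position: [0.5838, 0.0197, 0.1718]
tcp_rot: [[0.0, 0.001, 1.0], [-1.0, -0.0, 0.0], [0.0, -1.0, 0.001]]
force: [0.5, -1.2, -0.4]
opening: 0.643
```

>>> drive_tool --commands '[{"dx":-1,"dy":0,"dz":-0.1,"wx":0,"wy":0,"wz":0,"grip":60},{"dx":-1,"dy":0,"dz":-0.1,"wx":0,"wy":0,"wz":0,"grip":60},{"dx":-1,"dy":0,"dz":-0.1,"wx":0,"wy":0,"wz":0,"grip":60},{"dx":-1,"dy":0,"dz":-0.1,"wx":0,"wy":0,"wz":0,"grip":60},{"dx":-1,"dy":0,"dz":-0.1,"wx":0,"wy":0,"wz":0,"grip":60},{"dx":-1,"dy":0,"dz":-0.1,"wx":0,"wy":0,"wz":0,"grip":60},{"dx":0,"dy":0,"dz":0,"wx":0,"wy":0,"wz":0,"grip":60},{"dx":0,"dy":0,"dz":0,"wx":0,"wy":0,"wz":0,"grip":60}]'

```text
time_s: 10.5
position: [0.5596, 0.2594, 0.1703]
tcp_rot: [[0.001, 0.001, 1.0], [-1.0, -0.0, 0.001], [0.0, -1.0, 0.001]]
force: [0.1, -0.8, 0.3]
opening: 0.691
```

Run:
```python
from h import *
print(bot.read_state()["position"])
p,d,c=cap("top");W=pts(d,c);cv2.imwrite("pics/t2.png",cv2.resize(p[150:310,150:450,::-1],None,fx=2.6,fy=2.6))
def circ(lo,hi,x,y,r):
    m=(W[...,2]>lo)&(W[...,2]<hi)&(np.hypot(W[...,0]-x,W[...,1]-y)<r);S=W[m]
    return len(S),S.mean(0).round(4),np.round(cv2.minEnclosingCircle(S[:,:2].astype(np.float32)),4) if 0 else np.r_[cv2.minEnclosingCircle(S[:,:2].astype(np.float32))[0],cv2.minEnclosingCircle(S[:,:2].astype(np.float32))[1]].round(4)
print("rim",circ(.08,.09,.56,.025,.085))
for lo,hi in((.017,.028),(.031,.042)): print("discs",circ(lo,hi,.5615,.025,.048))
```

```text
[0.55960731 0.25944103 0.17032655]
rim (502, array([0.5611, 0.0252, 0.0849]), array([0.5617, 0.025 , 0.0772]))
discs (190, array([0.5425, 0.0417, 0.0225]), array([0.5521, 0.034 , 0.0332]))
discs (182, array([0.5818, 0.0184, 0.0364]), array([0.5821, 0.0181, 0.0209]))
```

View pics/t2.png

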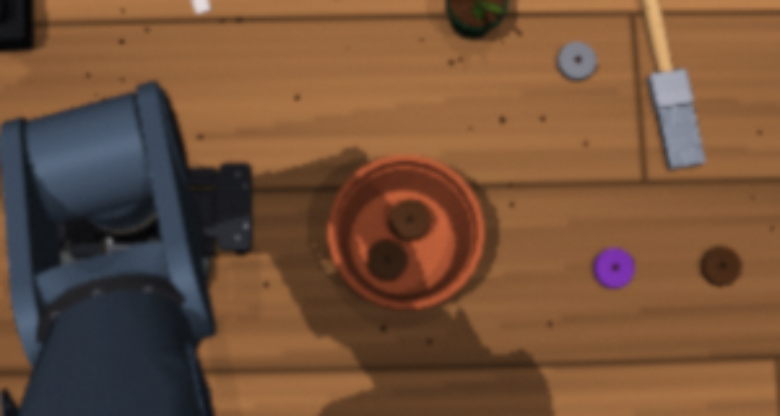

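The crop shows disc0 at (387,260) and a flat stack of two at (410,220). The stack's top is measured at 36 mm, against an expected 36 mm. The remaining brown disc is on the bench at (720,266), and the pan is at (0.5615,0.025). Now the knob, at (0.553,0.311).

>>> drive_tool --commands '[{"dx":-0.65,"dy":0,"dz":-0.08,"wx":0,"wy":0,"wz":0,"grip":60},{"dx":-0.64,"dy":0,"dz":-0.08,"wx":0,"wy":0,"wz":0,"grip":60},{"dx":0,"dy":0.8,"dz":0,"wx":0,"wy":0,"wz":0,"grip":60},{"dx":0,"dy":0.8,"dz":0,"wx":0,"wy":0,"wz":0,"grip":60},{"dx":0,"dy":0.3,"dz":0,"wx":0,"wy":0,"wz":0,"grip":60},{"dx":0,"dy":0,"dz":0,"wx":0,"wy":0,"wz":0,"grip":60},{"dx":0,"dy":0,"dz":0,"wx":0,"wy":0,"wz":0,"grip":60},{"dx":0,"dy":0,"dz":0,"wx":0,"wy":0,"wz":0,"grip":60}]'

```text
time_s: 11.55
position: [0.5541, 0.3115, 0.0951]
tcp_rot: [[0.0, 0.002, 1.0], [-1.0, 0.001, 0.0], [-0.001, -1.0, 0.002]]
force: [-0.3, 0.1, 0.6]
opening: 0.689
```

Run:
```python
from h import *
s=bot.read_state();print(s["position"],s["tcp_rot"].round(4) if hasattr(s["tcp_rot"],"round") else s["tcp_rot"])
q,d,c=cap("side");cv2.imwrite("pics/s3.png",cv2.resize(q[100:240,140:330,::-1],None,fx=4,fy=4,interpolation=cv2.INTER_CUBIC))
```

```text
[0.55407469 0.31151508 0.09514155] [[ 1.0e-04  2.5e-03  1.0e+00]
 [-1.0e+00  8.0e-04  1.0e-04]
 [-8.0e-04 -1.0e+00  2.5e-03]]
```

View pics/s3.png

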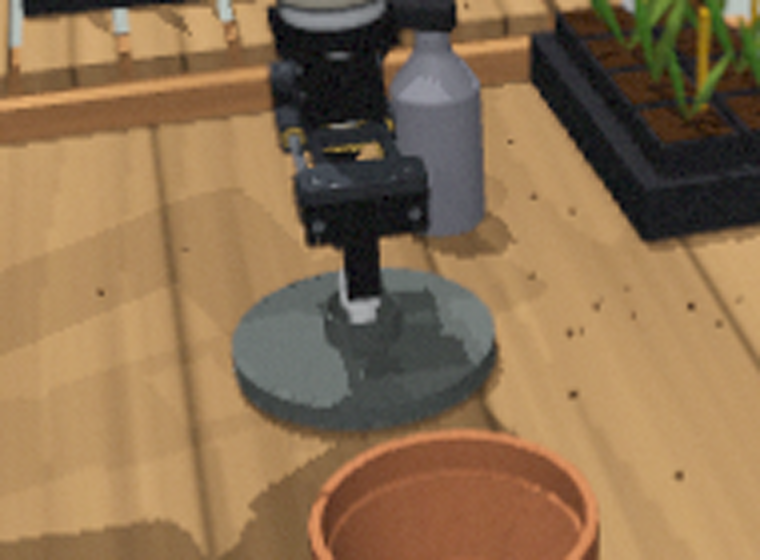

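The side crop shows the fingers straddling the white knob at about (362,305), above the collar. I go down 21 mm and close, with the tips staying about 5 mm above the collar.

>>> drive_tool --commands '[{"dx":0,"dy":0.4,"dz":-0.02,"wx":0,"wy":0,"wz":0,"grip":60},{"dx":0,"dy":0.12,"dz":0,"wx":0,"wy":0,"wz":0,"grip":60},{"dx":0,"dy":0,"dz":0,"wx":0,"wy":0,"wz":0,"grip":60},{"dx":0,"dy":0,"dz":0,"wx":0,"wy":0,"wz":0,"grip":20},{"dx":0,"dy":0,"dz":0,"wx":0,"wy":0,"wz":0,"grip":20},{"dx":0,"dy":0,"dz":0,"wx":0,"wy":0,"wz":0,"grip":20},{"dx":0,"dy":0,"dz":0,"wx":0,"wy":0,"wz":0,"grip":20},{"dx":0,"dy":0,"dz":0,"wx":0,"wy":0,"wz":0,"grip":20}]'

```text
time_s: 12.6
position: [0.5525, 0.3117, 0.0732]
tcp_rot: [[0.0, 0.001, 1.0], [-1.0, 0.001, 0.0], [-0.001, -1.0, 0.001]]
force: [0.5, 1.6, 0.9]
opening: 0.313
```

>>> drive_tool --commands '[{"dx":0,"dy":-0.15,"dz":0,"wx":0,"wy":0,"wz":0,"grip":20},{"dx":0,"dy":-0.35,"dz":0,"wx":0,"wy":0,"wz":0,"grip":20},{"dx":0,"dy":-0.6,"dz":0,"wx":0,"wy":0,"wz":0,"grip":20},{"dx":0,"dy":-0.8,"dz":0,"wx":0,"wy":0,"wz":0,"grip":20},{"dx":0,"dy":-0.8,"dz":0,"wx":0,"wy":0,"wz":0,"grip":20},{"dx":0,"dy":-0.5,"dz":0,"wx":0,"wy":0,"wz":0,"grip":20},{"dx":0,"dy":-0.2,"dz":0,"wx":0,"wy":0,"wz":0,"grip":20},{"dx":0,"dy":0,"dz":0,"wx":0,"wy":0,"wz":0,"grip":20}]'

```text
time_s: 13.6
position: [0.5523, 0.3113, 0.2095]
tcp_rot: [[0.0, 0.001, 1.0], [-1.0, 0.0, 0.0], [-0.0, -1.0, 0.001]]
force: [-0.1, 1.1, -2.9]
opening: 0.315
```

>>> drive_tool --commands '[{"dx":0.4,"dy":0,"dz":0.02,"wx":0,"wy":0,"wz":0,"grip":20},{"dx":0.8,"dy":0,"dz":0.03,"wx":0,"wy":0,"wz":0,"grip":20},{"dx":0.9,"dy":0,"dz":0.03,"wx":0,"wy":0,"wz":0,"grip":20},{"dx":0.9,"dy":0,"dz":0.03,"wx":0,"wy":0,"wz":0,"grip":20},{"dx":0.9,"dy":0,"dz":0.03,"wx":0,"wy":0,"wz":0,"grip":20},{"dx":0.9,"dy":0,"dz":0.03,"wx":0,"wy":0,"wz":0,"grip":20},{"dx":0.9,"dy":0,"dz":0.03,"wx":0,"wy":0,"wz":0,"grip":20},{"dx":0.7,"dy":0,"dz":0.03,"wx":0,"wy":0,"wz":0,"grip":20}]'

```text
time_s: 14.6
position: [0.5606, 0.0528, 0.2078]
tcp_rot: [[-0.001, -0.003, 1.0], [-1.0, -0.0, -0.001], [0.0, -1.0, -0.003]]
force: [-0.5, -0.3, -3.4]
opening: 0.314
```

>>> drive_tool --commands '[{"dx":0.5,"dy":0,"dz":0,"wx":0,"wy":0,"wz":0,"grip":20},{"dx":0.26,"dy":0,"dz":0,"wx":0,"wy":0,"wz":0,"grip":20},{"dx":0,"dy":0,"dz":0,"wx":0,"wy":0,"wz":0,"grip":20},{"dx":0,"dy":0,"dz":0,"wx":0,"wy":0,"wz":0,"grip":20},{"dx":0,"dy":0,"dz":0,"wx":0,"wy":0,"wz":0,"grip":20}]'

```text
time_s: 15.22
position: [0.5615, 0.0259, 0.209]
tcp_rot: [[0.002, -0.0, 1.0], [-1.0, 0.0, 0.002], [-0.0, -1.0, -0.0]]
force: [0.4, -0.4, -4.2]
opening: 0.312
```

Run:
```python
from h import *
from scipy.optimize import least_squares
s=bot.read_state();print(s["time_s"],s["position"].round(4),s["tcp_rot"].round(4).tolist(),s["force"])
def fit(S,r): return least_squares(lambda q:np.hypot(S[:,0]-q[0],S[:,1]-q[1])-r,S[:,:2].mean(0),loss="soft_l1",f_scale=.002).x
for n in("side","top"):
    p,d,c=cap(n);W=pts(d,c);cv2.imwrite(f"pics/{n}4.png",cv2.resize(p[110:330,130:410,::-1],None,fx=2.5,fy=2.5))
    m=(np.hypot(W[...,0]-.5615,W[...,1]-.025)<.1)
    t=m&(W[...,2]>.152)&(W[...,2]<.167)&(cv2.cvtColor(p,cv2.COLOR_RGB2HSV)[...,1]<90); S=W[t]
    if len(S)>50:
        k=np.linalg.lstsq(np.c_[S[:,:2]-S[:,:2].mean(0),np.ones(len(S))],S[:,2],rcond=None)[0]
        print(n,"cover top",len(S),k.round(4),S.min(0),S.max(0))
        h,_,_=cv2.minAreaRect(S[:,:2].astype(np.float32)); print(h, cv2.minEnclosingCircle(S[:,:2].astype(np.float32)))
    r=m&(W[...,2]>.081)&(W[...,2]<.09);print("rim",len(W[r]),fit(W[r],.0735) if r.sum()>30 else "")
```

```text
15.225 [0.5615 0.0259 0.209 ] [[0.0016, -0.0, 1.0], [-1.0, 0.0002, 0.0016], [-0.0002, -1.0, -0.0]] [ 0.37835424 -0.3719942  -4.17629147]
side cover top 3078 [0.0002 0.0076 0.1587] [ 0.47507468 -0.06431332  0.15201052] [0.6516541  0.11109324 0.16689991]
(0.5613999366760254, 0.02023899555206299) ((0.563388466835022, 0.0255107618868351), 0.08999919891357422)
rim 334 [0.56267294 0.02518463]
top cover top 116 [-0.0036 -0.0015  0.1605] [ 0.51851218 -0.04697468  0.15389832] [0.64475901 0.10702943 0.16643041]
(0.5859558582305908, 0.033235762268304825) ((0.5647070407867432, 0.03330792114138603), 0.0828685611486435)
rim 0
```

View pics/side4.png

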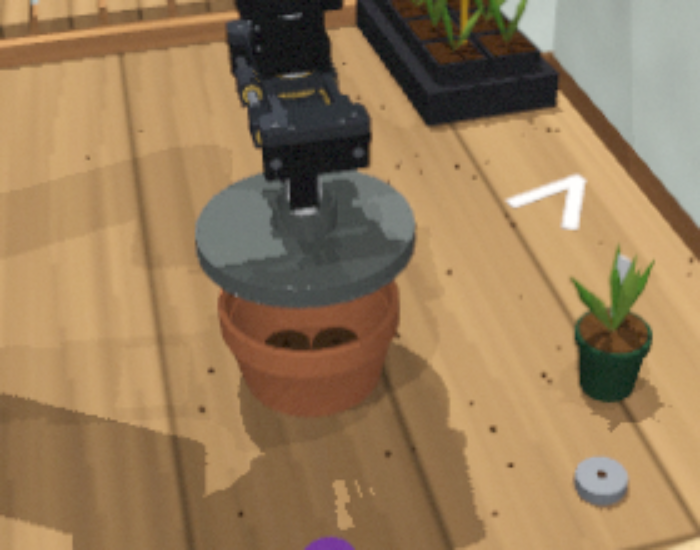

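The side view shows the nested lids level at about (305,235), centred over the pan to within 1 mm. The cover is at (0.563,0.0255) and the rim at (0.5627,0.0252). Now I lower.

>>> drive_tool --commands '[{"dx":0,"dy":0.4,"dz":0,"wx":0,"wy":0,"wz":0,"grip":20},{"dx":0.02,"dy":0.4,"dz":0,"wx":0,"wy":0,"wz":0,"grip":20},{"dx":0,"dy":0.2,"dz":0,"wx":0,"wy":0,"wz":0,"grip":20},{"dx":0,"dy":0.1,"dz":0,"wx":0,"wy":0,"wz":0,"grip":20},{"dx":0,"dy":0.1,"dz":0,"wx":0,"wy":0,"wz":0,"grip":20},{"dx":0,"dy":0.1,"dz":0,"wx":0,"wy":0,"wz":0,"grip":20},{"dx":0,"dy":0.1,"dz":0,"wx":0,"wy":0,"wz":0,"grip":20},{"dx":0,"dy":0,"dz":0,"wx":0,"wy":0,"wz":0,"grip":20}]'

```text
time_s: 16.32
position: [0.5614, 0.0242, 0.1527]
tcp_rot: [[0.0, -0.001, 1.0], [-1.0, 0.0, 0.0], [-0.0, -1.0, -0.001]]
force: [-0.4, 0.2, -3.5]
opening: 0.31
```

>>> drive_tool --commands '[{"dx":0,"dy":0.08,"dz":0,"wx":0,"wy":0,"wz":0,"grip":20},{"dx":0,"dy":0.08,"dz":0,"wx":0,"wy":0,"wz":0,"grip":20},{"dx":0,"dy":0.05,"dz":0,"wx":0,"wy":0,"wz":0,"grip":20},{"dx":0,"dy":0.03,"dz":0,"wx":0,"wy":0,"wz":0,"grip":20},{"dx":0,"dy":0,"dz":0,"wx":0,"wy":0,"wz":0,"grip":20}]'

```text
time_s: 16.95
position: [0.5616, 0.0242, 0.1432]
tcp_rot: [[0.0, -0.0, 1.0], [-1.0, 0.0, 0.0], [-0.0, -1.0, -0.0]]
force: [-0.1, -0.3, -3.3]
opening: 0.312
```

>>> drive_tool --commands '[{"dx":0,"dy":0.03,"dz":0,"wx":0,"wy":0,"wz":0,"grip":20},{"dx":0,"dy":0.03,"dz":0,"wx":0,"wy":0,"wz":0,"grip":20},{"dx":0,"dy":0,"dz":0,"wx":0,"wy":0,"wz":0,"grip":20},{"dx":0,"dy":0,"dz":0,"wx":0,"wy":0,"wz":0,"grip":20}]'

```text
time_s: 17.45
position: [0.5618, 0.0241, 0.1421]
tcp_rot: [[0.0, 0.001, 1.0], [-1.0, -0.0, 0.0], [0.0, -1.0, 0.001]]
force: [-1.4, -0.7, 5.4]
opening: 0.312
```

Contact came at 0.142, just where the seat was predicted (+5.4 N). I release and hold there.

>>> drive_tool --commands '[{"dx":0,"dy":0,"dz":0,"wx":0,"wy":0,"wz":0,"grip":40},{"dx":0,"dy":0,"dz":0,"wx":0,"wy":0,"wz":0,"grip":72},{"dx":0,"dy":0,"dz":0,"wx":0,"wy":0,"wz":0,"grip":72},{"dx":0,"dy":0,"dz":0,"wx":0,"wy":0,"wz":0,"grip":72},{"dx":0,"dy":0,"dz":0,"wx":0,"wy":0,"wz":0,"grip":72}]'

```text
time_s: 18.08
position: [0.5616, 0.0242, 0.1408]
tcp_rot: [[0.0, -0.0, 1.0], [-1.0, 0.0, 0.0], [-0.0, -1.0, -0.0]]
force: [-0.6, 0.4, -0.5]
opening: 0.775
```

Run:
```python
from h import *
s=bot.read_state();print(s["time_s"],s["position"].round(4),s["force"],s["opening"])
p,d,c=cap("side");W=pts(d,c);cv2.imwrite(f"pics/side5.png",cv2.resize(p[150:290,170:350,::-1],None,fx=4,fy=4,interpolation=cv2.INTER_CUBIC))
m=(np.hypot(W[...,0]-.5615,W[...,1]-.025)<.1)&(W[...,2]>.086)&(W[...,2]<.1); S=W[m]
print(len(S),np.median(S[:,2]),S.min(0),S.max(0),np.linalg.lstsq(np.c_[S[:,:2]-S[:,:2].mean(0),np.ones(len(S))],S[:,2],rcond=None)[0])
```

```text
18.075 [0.5616 0.0242 0.1408] [-0.55081806  0.35203943 -0.45200879] 0.7752237738193098
2847 0.09199115211221265 [ 0.47543135 -0.06568474  0.08602153] [0.65221008 0.10894763 0.09984569] [0.00062607 0.00570135 0.09196251]
```

View pics/side5.png

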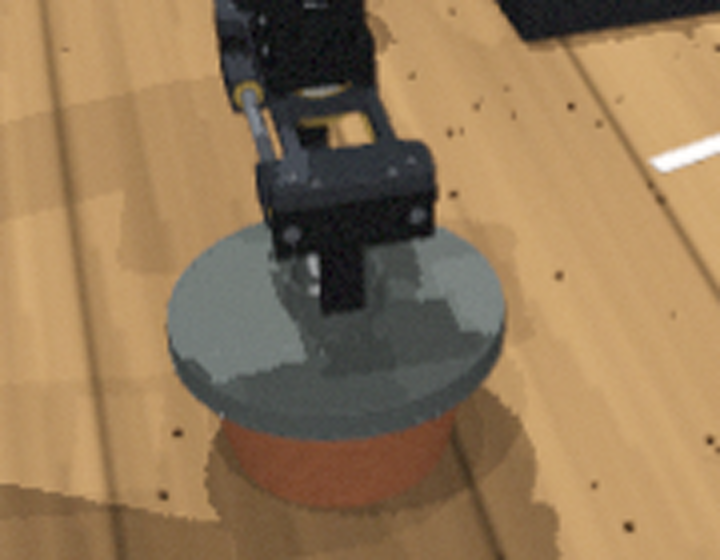

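The side crop shows the cover level and low on the pan. Its top is measured at 92 mm, against an expected 93 mm, so the inner lid is home. Now I go down to the collar.

>>> drive_tool --commands '[{"dx":0,"dy":0,"dz":0,"wx":0,"wy":0,"wz":0,"grip":74},{"dx":0,"dy":0.25,"dz":0,"wx":0,"wy":0,"wz":0,"grip":74},{"dx":0,"dy":0.2,"dz":0,"wx":0,"wy":0,"wz":0,"grip":74},{"dx":0,"dy":0.1,"dz":0,"wx":0,"wy":0,"wz":0,"grip":74},{"dx":0,"dy":0,"dz":0,"wx":0,"wy":0,"wz":0,"grip":74},{"dx":0,"dy":0,"dz":0,"wx":0,"wy":0,"wz":0,"grip":74}]'

```text
time_s: 18.88
position: [0.5618, 0.0241, 0.119]
tcp_rot: [[0.0, 0.0, 1.0], [-1.0, -0.0, 0.0], [0.0, -1.0, 0.0]]
force: [0.3, -0.3, 0.2]
opening: 0.849
```

>>> drive_tool --commands '[{"dx":0,"dy":0,"dz":0,"wx":0,"wy":0,"wz":0,"grip":58},{"dx":0,"dy":0,"dz":0,"wx":0,"wy":0,"wz":0,"grip":54},{"dx":0,"dy":0,"dz":0,"wx":0,"wy":0,"wz":0,"grip":50},{"dx":0,"dy":0,"dz":0,"wx":0,"wy":0,"wz":0,"grip":44},{"dx":0,"dy":0,"dz":0,"wx":0,"wy":0,"wz":0,"grip":44},{"dx":0,"dy":0,"dz":0,"wx":0,"wy":0,"wz":0,"grip":44},{"dx":0,"dy":0,"dz":0,"wx":0,"wy":0,"wz":0,"grip":44}]'

```text
time_s: 19.75
position: [0.5617, 0.0242, 0.1191]
tcp_rot: [[0.0, 0.0, 1.0], [-1.0, 0.0, 0.0], [-0.0, -1.0, 0.0]]
force: [0.5, 0.3, 1.8]
opening: 0.577
```

>>> drive_tool --commands '[{"dx":0,"dy":-0.05,"dz":0,"wx":0,"wy":0,"wz":0,"grip":44},{"dx":0,"dy":-0.1,"dz":0,"wx":0,"wy":0,"wz":0,"grip":44},{"dx":0,"dy":-0.15,"dz":0,"wx":0,"wy":0,"wz":0,"grip":44},{"dx":0,"dy":-0.3,"dz":0,"wx":0,"wy":0,"wz":0,"grip":44},{"dx":0,"dy":-0.5,"dz":0,"wx":0,"wy":0,"wz":0,"grip":44},{"dx":0,"dy":-0.5,"dz":0,"wx":0,"wy":0,"wz":0,"grip":44},{"dx":0,"dy":-0.5,"dz":0,"wx":0,"wy":0,"wz":0,"grip":44},{"dx":0,"dy":-0.3,"dz":0,"wx":0,"wy":0,"wz":0,"grip":44}]'

```text
time_s: 20.75
position: [0.5621, 0.0241, 0.2167]
tcp_rot: [[0.0, 0.002, 1.0], [-1.0, -0.0, 0.0], [0.0, -1.0, 0.002]]
force: [-0.5, 0.0, -1.0]
opening: 0.573
```

>>> drive_tool --commands '[{"dx":0,"dy":-0.1,"dz":0,"wx":0,"wy":0,"wz":0,"grip":44},{"dx":0,"dy":0,"dz":0,"wx":0,"wy":0,"wz":0,"grip":44},{"dx":0,"dy":0,"dz":0,"wx":0,"wy":0,"wz":0,"grip":44},{"dx":0,"dy":0,"dz":0,"wx":0,"wy":0,"wz":0,"grip":44},{"dx":0,"dy":0,"dz":0,"wx":0,"wy":0,"wz":0,"grip":44}]'

```text
time_s: 21.38
position: [0.5615, 0.0242, 0.2185]
tcp_rot: [[0.0, -0.001, 1.0], [-1.0, 0.0, 0.0], [-0.0, -1.0, -0.001]]
force: [0.1, 0.8, -0.9]
opening: 0.58
```

Run:
```python
from h import *
s=bot.read_state();print(s["time_s"],s["position"].round(4),s["force"],s["opening"],s["qvel"])
p,d,c=cap("side");W=pts(d,c);cv2.imwrite(f"pics/side6.png",cv2.resize(p[100:290,150:370,::-1],None,fx=3.4,fy=3,interpolation=cv2.INTER_CUBIC))
m=(np.hypot(W[...,0]-.5615,W[...,1]-.025)<.1)
for lo,hi in((.083,.097),(.16,.21)):
  S=W[m&(W[...,2]>lo)&(W[...,2]<hi)]; print(lo,len(S),np.median(S[:,2]),S.min(0),S.max(0),np.linalg.lstsq(np.c_[S[:,:2]-S[:,:2].mean(0),np.ones(len(S))],S[:,2],rcond=None)[0])
```

```text
21.375 [0.5615 0.0242 0.2185] [ 0.05541221  0.84081415 -0.90158576] 0.5795614245585152 [ 0.05969944 -0.24324477 -0.12291149  0.09527281 -0.05523049  0.04053613]
0.083 2391 0.08797774987571216 [ 0.48170414 -0.05927396  0.08319582] [0.64687424 0.08138483 0.09698596] [-0.00013356  0.0029681   0.08801515]
0.16 3465 0.1913314716357239 [ 0.47475771 -0.06580955  0.17182679] [0.65213899 0.10952724 0.20973964] [0.00780978 0.05140657 0.19030709]
```

View pics/side6.png

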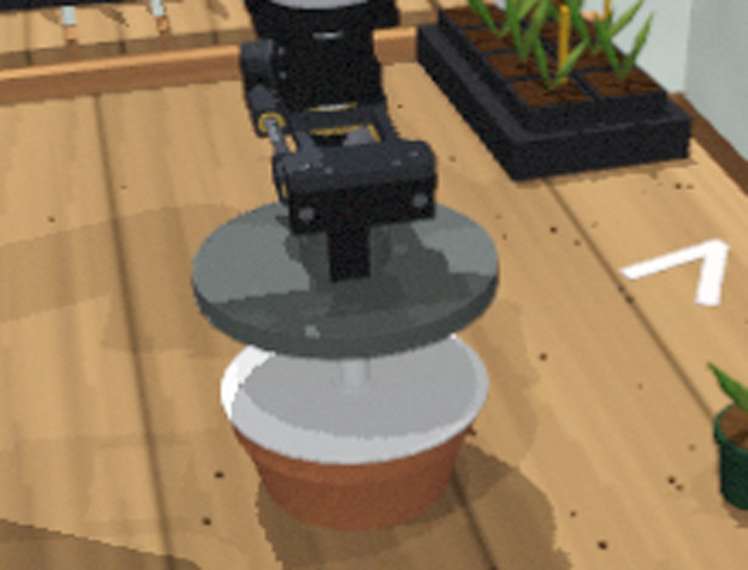

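The last crop shows the white inner lid level on the pan, its flange top measured at 88 mm against 89 mm. The grey cover is held level well above it. Its top is at 191 mm, so its lower edge is about 104 mm above the lid's underside.

```bash
python3 -c "
from h import *
print(workorder.hand_in())"
```

```text
the job is handed in; nothing more can be done
None
```

I carried out every step of the task and handed the job in at about 21.4 s of robot time. The hand-in gives no verdict, so the result rests on my own checks.

**What I did:**
- I added two brown discs to the pan, stacked beside disc0. The third loose brown disc, the purple one and the grey one stayed on the bench.
- I carried both lids by the knob and lowered them to a gentle contact of about 5 N, at the height predicted for the seat.
- I released the knob, gripped the collar and lifted the cover straight up by 99 mm.

**What the last checks showed:**
- **Discs:** the top of the stack measured 36 mm, as expected. This was before the lids went on; I did not see the discs again after that.
- **Inner lid:** it is level, with its flange at 88 mm against an expected 89 mm. It was centred over the pan to within about 1 mm just before lowering; after seating I judged its centring by eye only.
- **Cover:** it is held level, with its lower edge about 104 mm above the inner lid's underside; 68 mm is required.
- **Bystanders:** nothing touched the seedling, mister or brush as far as I saw. I did not re-measure their positions at the end.

No check failed. The only disagreements were small: 1–2 mm between the two cameras on the x position.

I viewed 10 pictures.

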